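# Rock the tight setting block out of its bed

### The arm

A 6-joint arm with a two-finger parallel gripper is mounted at the origin on the work surface. World frame = base frame: x ahead of the robot, y to its left, z up, the work surface at z = 0. Lengths are in mm, angles in rad, forces in N, time in s.
With the tool pointing down it reaches from about 425 to 950 mm from the base axis. Payload 3.5 kg.
Tool frame: the origin (TCP) lies at the very end of the fingers, on their centre line; the grasp point (between the pads) lies 19 mm behind it; z points along the fingers, y is the line along which they close (so a half turn about z gives the same grasp; the last joint's range is limited). The gripper opens to 85 mm and grips with 20 to 120 N. Pads are 22 mm wide; open, the fingers measure 114 mm over their backs; the gripper's body (76 mm by 85 mm) begins 54 mm behind the grasp point. The pads swing forward as they close: fully open they stand 13 mm farther back than shut.
Start: joints at [1.136, 0.286, 1.577, -0, 1.279, -0.15], TCP at [189.615, 647.806, 231.325] pointing down, gripper open.
Joint ranges: [-2.77, 2.77], [-0.9, 2.22], [0.21, 2.48], [-1.53, 4.67], [0.24, 2.81], [-2.84, 2.84]. Speed limits (rad/s): [2.79, 2.79, 3.14, 3.14, 3.14, 3.14].

### API

Orientations are given as a rotation vector (axis times angle).
In Python, from workcell import robot gives the robot as it stands.
- The arm moves only by the tool move_arm, never from a script. Its argument "moves" is a list of rows, each a list of 7 numbers: the shift along the world's x, y, z in cm, then the turn, a rotation vector about the world's x, y, z in rad, then the gripper's target within -1 to 1 (fully open at 1, half-way at 0, shut at -1). In form: [[x, y, z, wx, wy, wz, hand], ...]. A call has 1 to 5 rows; each row shifts and turns the commanded pose from where the row before left it; what a row does not reach is not made up. A row lasts 1/10 s, in which the tool goes at most 50 mm and 8.59 degrees, less where a joint would pass 70% of its speed; a pose out of reach is approached as far as the arm can. A call is refused whole if a number of a shift passes 5 or a number of a turn 0.15, either way. A call with a gripper value outside its range is refused whole. The fingers move at their own pace and stop on an object; "newtons" is the grip in N (left out, the last holds). Time passes only in rows, so rows that do not move let the fingers close. It gives the time, the measured TCP pose, the force, the opening and the grip force at its end, in the units of the state.
- robot.state(): the state, without advancing time (a new reading comes with each control period).
- robot.capture(name): name is "side" or "top"; returns a dict with "color" (480x640x3 uint8, red, green, blue), "mtx" (3x3 intrinsics, pixels), "D" ([k1, k2, p1, p2, k3] as OpenCV has them; the pictures are not rectified), "rvec" (rotation vector, rad) and "tvec" (3), from world to camera coordinates, as OpenCV has them. Camera axes: x right, y down, z forward; pixel columns grow to the right and rows downward; lengths in mm; the calibration is good to about 2 mm. A picture is of the moment at which its call begins. There is no depth.
- robot.hand_in(): hands the job in; it is judged then, once.
Trained networks look in the newest picture that a camera, given by its name, has taken for a name from the list of things; names that differ only in an ending like _2 or _b are one class to them, and where a whole thing is asked for, a point or a joint stands for the part that bears it (a point fixed in the world has none). Each returns a list of dicts, best first, with "score" (0 to 1); they miss things now and then, are a little off and sometimes report something else, mostly with a low value. They report only what shows in the picture. A call takes as long as a camera call. They do not tell look-alikes from the thing itself.
- robot.recognise(camera, query): "centre" ([x, y, z] in mm, in world coordinates, good to about 4 mm: the middle of the surface that is visible of it).
- robot.regions_of(camera, query): "mask" (480x640 bool, what is visible of it).
- robot.place_of(camera, query): "centre" ([x, y, z] in mm, in world coordinates, good to about 4 mm: a listed point, or the origin of a listed thing).
The state is a dict: "time_s": time; "joint_pos": joint angles; "qd": joint speeds; "joint_torque": joint torques, N m; "eef_pos": TCP position; "tool_rot": TCP orientation; "force": force on the tool from outside, world axes, zero at the start; "torque": the same for the moment, N m; "finger_gap": finger opening in mm; "gripper_force": force on a finger pad.
Only numpy, scipy, OpenCV 4.12 (cv2) and the standard library are available. Lean on these libraries where they do the work, as an engineer would, in place of code of your own. Each camera call takes 0.05 s, during which the arm holds its last target. There are 200 camera calls.

### The job

The metal setting block is stuck tight in its bed and somebody left a pattern weight standing on it. First take the weight off and leave it standing in the wooden tray; then grip the block and rock it side to side along its length - first tip it so that the end away from the thumbscrew comes up while the thumbscrew end stays down, then tip it clearly the other way so that the thumbscrew end comes up - until it frees. Finish still holding the block level, just clear above its pocket (no more than about 5 cm), and do not disturb the other things on the table.

Things in the scene. Friction and masses are not known exactly. Their poses are not given: they have to be found in the camera images.
- bed: setting bed, fixed (place and yaw vary): base plate 96 x 150 x 8 mm (x, y, z) with a raised collar 66 x 84 mm (x, y), its flat rim 28 mm above the table. Origin: on the table under the pocket's centre; z up, y along the pocket's length towards the thumbscrew
- pocket (a point): centre of the floor of the collar's pocket, 12 mm above the table: pocket 38 x 60 mm (bed x, y), 16 mm deep. Four sprung shoes in its long walls squeeze the block's long faces: friction of about 14 N holds each end until the underside is 14 mm above this floor, so 30 N straight up. An end that was raised stays up
- thumbscrew (a point): centre of the thumbscrew's round head, 16 mm across, sticking out of the collar's +y end: 62 mm from the bed's origin, 17 mm above the table
- block_centre (a point): centre of the setting block, plain aluminium 36 x 56 x 58 mm (x, y, z), 0.25 to 0.4 kg, in the pocket with its axes along the bed's: top 70 mm above the table, 42 mm of it above the rim. Grip it over its length (y, 56 mm, end faces). It has 2 mm play at each end; tipping it 10 degrees about the bed's x axis over one bottom edge raises the other end by 10 mm
- block_top (a point): centre of the block's top face, 29 mm above block_centre along the block's z
- weight_centre (a point): centre (30 mm above its underside) of the steel pattern weight, 60 mm high, 0.2 to 0.3 kg, at the start standing loose on the block's top: round foot 40 mm across and 14 mm high, thin neck, round knob 26 mm across from 37 to 60 mm above its underside (grip the knob)
- tray_in (a point): centre of the inner floor (5 mm above the table) of the wooden tray, fixed, 130 x 130 mm outside, rim 18 mm above the table, walls 5 mm; axes along its sides
- weight2_centre (a point): a second pattern weight, same shape as weight (60 mm high), standing on the table: leave it alone. Point at its centre
- spool: thread spool, 34 mm across, 56 mm high, standing; origin at the centre of its underside. Leave it alone
- spool2: second thread spool, same size; origin at the centre of its underside. Leave it alone
- pinjar: small glass jar, 48 mm across, 55 mm high; origin at the centre of its underside. Leave it alone
- pencup: white ceramic cup, 72 mm across, 95 mm high, pencils in it reach 180 mm; origin at the centre of its underside. Leave it alone
- shears: tailor's shears lying flat, 210 mm long, 12 mm high; origin at their pivot, x towards the blade tips. Leave them alone
- awl: wooden-handled awl lying flat, 150 mm long, about 30 mm thick; x towards its tip. Leave it alone
Mind the look-alikes: they are no part of the job. Leave any yellow look-alike of the part that bears block_centre alone. What is shaped like the bed but blue is not meant.

How it is judged (in metres and radians):
On the way, in this order (a step that is already met when the one before it is completed fails the run):
1. the pattern weight stands in the tray and has been let go, the block still seated (horizontal distance between weight_centre and tray_in below 0.055 m and z of weight_centre in the frame of tray_in between 0.025 and 0.034 m and angle between weight_centre's own z axis and vertical below 0.1 rad and contact force between the fingers and weight below 0.1 N and z of block_centre in the frame of bed below 0.045 m), for 0.2 s.
2. the block is tipped by at least 4.5 degrees with its thumbscrew end low and the other end up, still in the pocket (angle between block_top's own z axis and vertical above 0.079 rad and y of block_top in the frame of bed above 0.001 m and z of block_centre in the frame of bed below 0.05 m and horizontal distance between block_centre and bed below 0.02 m), for 0.05 s.
3. the block is tipped the other way by at least 3.5 degrees, thumbscrew end up, still partly in the pocket (angle between block_top's own z axis and vertical above 0.061 rad and y of block_top in the frame of bed below -0.001 m and z of block_centre in the frame of bed below 0.058 m and horizontal distance between block_centre and bed below 0.02 m), for 0.05 s.
At the end, for the whole second after the job is handed in: The block is held by the fingers, touching nothing else, at rest and level within about 10 degrees, over its bed within 40 mm, its underside 3 to 68 mm above the collar's rim; the pattern weight stands upright and let go on the tray's floor (z of block_centre in the frame of bed between 0.06 and 0.125 m and horizontal distance between block_centre and bed below 0.04 m and angle between block_top's own z axis and vertical below 0.17 rad and contact force between block and bed below 0.05 N and contact force between block and weight below 0.05 N and contact force between the fingers and block above 2 N and linear speed of block below 0.03 m/s and horizontal distance between weight_centre and tray_in below 0.055 m and z of weight_centre in the frame of tray_in between 0.025 and 0.034 m and angle between weight_centre's own z axis and vertical below 0.1 rad and contact force between the fingers and weight below 0.1 N and linear speed of weight below 0.02 m/s); the arm keeps its last pose, push and grip.
It fails at once if the pattern weight is tipped over (angle between weight_centre's own z axis and vertical above 0.7 rad).
It fails at once if another thing on the table is pushed by more than 30 mm or so (distance of any of weight2_centre, spool, spool2, pinjar, pencup, shears, awl from where it was at the start of the episode above 0.03 m).
It also fails if it takes over 58 s, if anything falls off the work surface, if the arm or the gripper's body presses on something with over 40 N, if the wrist force passes 120 N, or if a joint passes its speed limit or range.

## Working session

There is one attempt and no reset: what is moved stays moved. The work goes in short steps, Python scripts to look and compute and a tool call to move; the robot and the scene stay as the last step left them, time stands still between calls to the robot, and variables do not carry over. Pictures are saved under pics/ and viewed, at most 10 in all, crops included, and the job is handed in when it is done.

Besides the shell and the picture viewer there is one more tool, called after "Call:" as name(argument=value, ...), one argument or row to a line, values as JSON. move_arm: Moves the arm, as the interface text tells. Its arguments: {"type":"object","properties":{"moves":{"type":"array","items":{"type":"array","items":{"type":"number"}}},"newtons":{"type":"number"}},"required":["moves"]}

```bash
mkdir -p pics; ls
cat > h.py <<'E'
import numpy as np, cv2
from workcell import robot
def save(c,n,box=None,s=1):
    im=c["color"][:,:,::-1]
    if box: im=im[box[1]:box[3],box[0]:box[2]]
    cv2.imwrite("pics/"+n,cv2.resize(im,None,fx=s,fy=s,interpolation=cv2.INTER_CUBIC))
def P(c,pts):
    return cv2.projectPoints(np.array(pts,float).reshape(-1,3),np.array(c["rvec"],float),np.array(c["tvec"],float),np.array(c["mtx"],float),np.array(c["D"],float))[0][:,0]
def ray(c,uv):
    n=cv2.undistortPoints(np.array([[uv]],float),np.array(c["mtx"],float),np.array(c["D"],float))[0,0]
    R=cv2.Rodrigues(np.array(c["rvec"],float))[0]; t=np.array(c["tvec"],float).ravel()
    return -R.T@t, R.T@np.array([n[0],n[1],1])
def atz(c,uv,z):
    o,d=ray(c,uv); return o+d*(z-o[2])/d[2]
def tri(c1,u1,c2,u2):
    o1,d1=ray(c1,u1);o2,d2=ray(c2,u2)
    s=np.linalg.lstsq(np.c_[d1,-d2],o2-o1,rcond=None)[0]
    a=o1+d1*s[0];b=o2+d2*s[1]; return (a+b)/2,np.linalg.norm(a-b)
E
python3 - <<'E'
from h import *
np.set_printoptions(precision=1,suppress=True)
C={}
for k in ("side","top"):
    c=C[k]=robot.capture(k); save(c,k+"0.png")
    o,d=ray(c,(320,240)); print(k,o,d)
for k in C:
  for q in ["bed","pocket","thumbscrew","block_centre","block_top","weight_centre","tray_in","spool","pinjar","pencup","shears","awl"]:
    for r in robot.place_of(k,q): print(k,q,np.array(r["centre"]),round(r["score"],2),P(C[k],r["centre"])[0])
print(robot.state())
E
```

```text
pics
side [ -72.4 -576.9  774.8] [ 0.5  0.5 -0.6]
top [ 276.8   -4.9 1034.1] [ 0.2 -0.  -1. ]
side bed [ 461.5 -218.6   -0.6] 0.91 [378.7 331.3]
side bed [ 248.4 -295.    -1.6] 0.65 [333.1 419.6]
side pocket [ 243.4 -295.5   13.9] 0.66 [331.7 417.2]
side pocket [ 461.8 -223.6   14.4] 0.57 [381.3 328. ]
side thumbscrew [ 481.1 -166.5   16.8] 0.8 [367.3 307.6]
side thumbscrew [ 258.2 -240.2   16.2] 0.6 [316.3 391.5]
side block_centre [ 599.3 -275.4   27.3] 0.92 [440.8 303.9]
side block_centre [ 458.1 -224.6   37.8] 0.79 [381.7 322. ]
side block_top [ 459.3 -223.4   69.4] 0.63 [383.3 311.1]
side block_top [ 597.9 -280.2   60.3] 0.59 [445.2 294.9]
side weight_centre [ 460.8 -225.   100. ] 0.57 [386.  300.8]
side tray_in [455.6 195.3   8.7] 0.87 [255.9 237.7]
side spool [395.2  23.1   2.1] 0.88 [281.1 285.9]
side spool [ 711.9 -202.     0.4] 0.73 [440.6 271.4]
side spool [456.6 190.8   7. ] 0.41 [257.3 238.8]
side pinjar [708.1 144.6   1.8] 0.82 [338.2 209.4]
side pinjar [ 458.9 -228.4   42. ] 0.23 [383.6 321.5]
side pencup [579.8 444.6  -3.8] 0.74 [238.3 184.8]
side shears [ 544.6 -430.7
[... 785 characters left out ...]
73.3]
top spool [ 707.3 -201.6    1.6] 0.75 [388.4 164.4]
top spool [392.6  20.7  -0.5] 0.47 [304.4 295. ]
top pinjar [705.8 140.9  -0.4] 0.58 [251.2 171.3]
top pencup [576.8 447.9   4.3] 0.83 [127.2 226.6]
top shears [ 549.6 -423.9   -0.4] 0.86 [483.5 221.5]
top awl [315.6 443.   -2.7] 0.67 [125.6 335.2]
{'time_s': 1.3, 'joint_pos': array([ 1.1,  0.3,  1.6,  0. ,  1.3, -0.2]), 'qd': array([ 0., -0.,  0., -0., -0.,  0.]), 'joint_torque': array([ -0. , -40.6, -29.3,  -0. ,   0. ,   0. ]), 'eef_pos': array([189.6, 647.8, 231.3]), 'tool_rot': array([-0.4, -3.1,  0. ]), 'force': array([-0.2,  0. , -0.7]), 'torque': array([ 0.1,  0. , -0. ]), 'gripper_force': 0.0, 'finger_gap': 85.35145998373373}
```

View pics/side0.png

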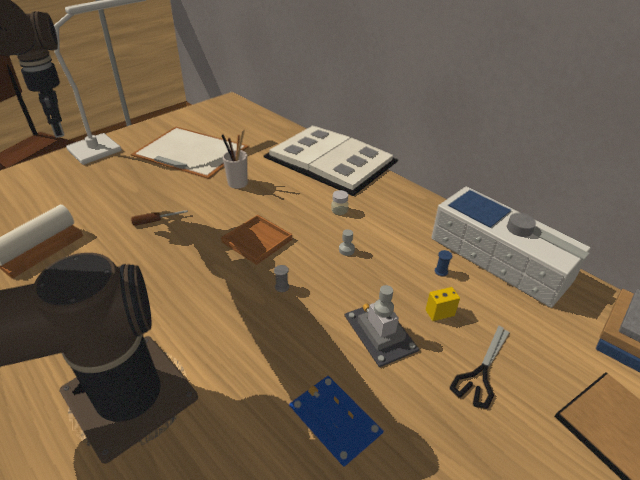

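View pics/top0.png

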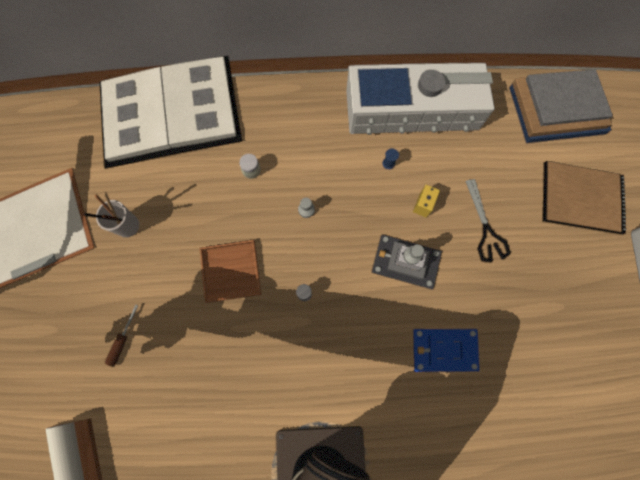

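Run:
```python
from h import *
np.set_printoptions(precision=2,suppress=True)
st=robot.state(); print(cv2.Rodrigues(np.array(st["tool_rot"],float))[0])
C={k:robot.capture(k) for k in("side","top")}
save(C["side"],"side_crop.png",(310,240,500,440),3)
save(C["top"],"top_crop.png",(360,160,500,380),2.7)
for k in C:
  for q in ["weight_centre","weight2_centre","block_centre"]:
    for r in robot.regions_of(k,q):
        m=r["mask"]; v,u=np.nonzero(m); print(k,q,round(r["score"],2),u.min(),u.max(),v.min(),v.max(),u.mean(),v.mean(),len(u))
```

```text
[[-0.96  0.28 -0.  ]
 [ 0.28  0.96 -0.  ]
 [ 0.   -0.   -1.  ]]
side weight_centre 0.88 375 392 285 317 384.53229398663694 302.1247216035635 449
side weight_centre 0.32 368 397 304 337 382.5008976660682 322.66965888689407 557
side weight2_centre 0.89 339 354 230 255 346.76797385620915 243.6143790849673 306
side block_centre 0.91 426 459 288 319 442.1550671550672 303.3577533577534 819
side block_centre 0.9 368 397 304 336 382.80694980694983 322.74903474903476 518
top weight_centre 0.6 403 424 245 264 413.5075075075075 254.1891891891892 333
top weight2_centre 0.63 297 314 198 217 305.5217391304348 207.8731884057971 276
top block_centre 0.77 395 425 247 270 408.8819188191882 260.5129151291513 271
top block_centre 0.75 413 438 186 216 425.6610878661088 200.8744769874477 478
```

View pics/side_crop.png

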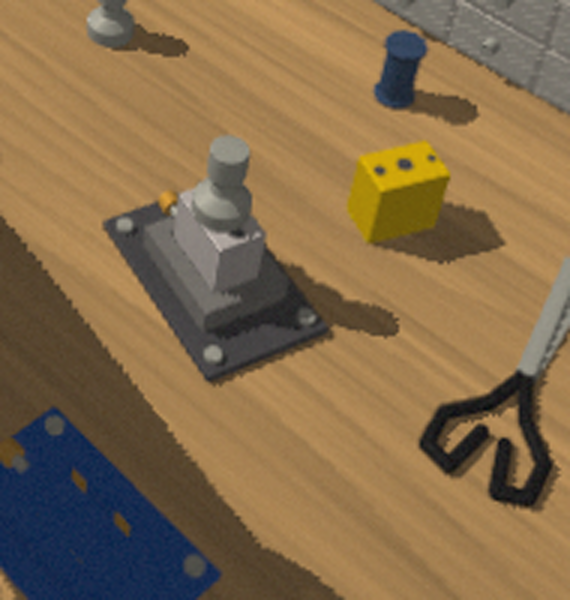

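View pics/top_crop.png

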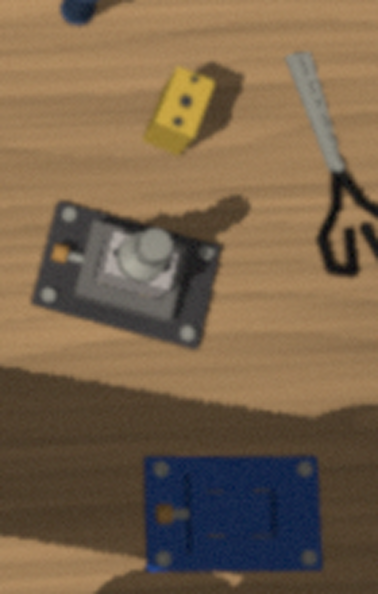

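The candidates are as follows:
- **Bed:** the grey bed at side (382,325) / top (408,260) carries an aluminium block, the weight and the orange thumbscrew at side (366,307), so it is the one meant. The blue bed at side (335,420) is the look-alike.
- **Block:** the yellow one at side (442,303) is a look-alike.
- **Weight:** the one on the block, with its knob at side (386,289) / top (418,249), is the one to move. The one standing on the table at side (347,243) is weight2.

The two crops confirm all of this. Next I measure both views.

Run:
```python
from h import *
from scipy.optimize import least_squares
np.set_printoptions(precision=2,suppress=True)
C={k:robot.capture(k) for k in("side","top")}
T=lambda p:(p[0]/2.7+360,p[1]/2.7+160); S=lambda p:(p[0]/3+310,p[1]/3+240)
print("knob top",tri(C["side"],S((230,147)),C["top"],T((156,241))))
print("thumb",tri(C["side"],S((168,202)),C["top"],T((62,253))))
# block top corner -y,-x visible (side crop 218,250)
obs=[]
for p,b in [((60,200),(48,75,8)),((222,243),(48,-75,8)),((200,348),(-48,-75,8)),((33,302),(-48,75,8)),((62,253),(0,62,17))]: obs.append(("top",T(p),b))
for p,b in [((105,222),(-48,75,8)),((210,380),(-48,-75,8)),((329,328),(48,-75,8)),((168,202),(0,62,17)),((265,236),(18,-28,70)),((220,253),(-18,-28,70))]: obs.append(("side",S(p),b))
def f(x,full=False):
    c,s=np.cos(x[2]),np.sin(x[2]); r=[]
    for k,uv,b in obs:
        w=(x[0]+c*b[0]-s*b[1],x[1]+s*b[0]+c*b[1],b[2]+x[3])
        r+=list(P(C[k],w)[0]-uv)
    return np.array(r)
s=least_squares(f,[457,-223,-.33,0],loss="soft_l1"); print(s.x,f(s.x).reshape(-1,2))
for k in C:
  print(k,[np.array(r["centre"]) for r in robot.place_of(k,"tray_in")],[np.array(r["centre"]) for r in robot.place_of(k,"weight_centre")])
yaw=s.x[2]; st=robot.state(); R=cv2.Rodrigues(np.array(st["tool_rot"],float))[0]
print("tool y",R[:,1],"bed y",-np.sin(yaw),np.cos(yaw),"turn z",yaw-np.arctan2(-R[0,1],R[1,1]),st["time_s"])
```

```text
knob top (array([ 461.31, -222.  ,  130.92]), np.float64(0.37491363328078137))
thumb (array([ 477.36, -165.98,   20.23]), np.float64(0.3282580233679276))
[ 459.43 -225.08   -0.32   -0.57] [[-0.6  -0.31]
 [ 0.41  0.17]
 [ 0.12  0.19]
 [-0.28  0.39]
 [-0.23 -0.22]
 [-1.03 -0.13]
 [-0.42 -0.1 ]
 [ 0.34  0.19]
 [ 0.44  0.87]
 [ 0.68 -0.36]
 [ 0.23 -0.07]]
side [array([455.4, 190.8,   4.6])] [array([ 460.8, -224.6,  101.7])]
top [array([452.3, 190.8,   5.6])] [array([ 463.3, -222. ,  103.9])]
tool y [ 0.28  0.96 -0.  ] bed y 0.3125466089994109 0.949902425095846 turn z -0.03306509490902043 2.0
```

Call:
move_arm(
  moves=[
    [2.5,-4,0,0,0,-0.033,1],
    [2.5,-4,0,0,0,0,1],
    [2.5,-4,0,0,0,0,1],
    [2.5,-4,0,0,0,0,1],
    [2.5,-4,0,0,0,0,1],
  ],
  newtons=60,
)

```text
time_s: 2.5
eef_pos: [315.3, 446.2, 231.5]
tool_rot: [0.496, 3.102, 0.001]
force: [0.8, 0.3, -0.7]
finger_gap: 85.5
gripper_force: 0.0
```

Call:
move_arm(
  moves=[
    [2.5,-4,0,0,0,0,1],
    [2.5,-4,0,0,0,0,1],
    [2.5,-4,0,0,0,0,1],
    [2.5,-4,0,0,0,0,1],
    [2.5,-4,0,0,0,0,1],
  ],
)

```text
time_s: 3.0
eef_pos: [440.3, 246.1, 231.7]
tool_rot: [0.497, 3.101, 0.001]
force: [-0.1, 0.6, -0.4]
finger_gap: 85.1
gripper_force: 0.0
```

Call:
move_arm(
  moves=[
    [0.2,-4.7,0,0,0,0,1],
    [0.2,-4.7,0,0,0,0,1],
    [0.2,-4.7,0,0,0,0,1],
    [0.2,-4.7,0,0,0,0,1],
    [0.2,-4.7,0,0,0,0,1],
  ],
)

```text
time_s: 3.5
eef_pos: [449.4, 11.0, 231.8]
tool_rot: [0.497, 3.101, -0.0]
force: [0.7, 0.6, 0.3]
finger_gap: 85.3
gripper_force: 0.0
```

Call:
move_arm(
  moves=[
    [0.2,-4.7,0,0,0,0,1],
    [0.2,-4.7,0,0,0,0,1],
    [0.2,-4.7,0,0,0,0,1],
    [0.2,-4.7,0,0,0,0,1],
    [0,0,0,0,0,0,1],
  ],
)

```text
time_s: 4.0
eef_pos: [457.6, -180.0, 231.8]
tool_rot: [0.507, 3.099, -0.003]
force: [0.6, 0.8, 0.5]
finger_gap: 85.5
gripper_force: 0.0
```

Call:
move_arm(
  moves=[
    [0.4,-4.3,0,0,0,0,1],
    [0,0,-4.5,0,0,0,1],
    [0,0,-4.5,0,0,0,1],
    [0,0,-3.0,0,0,0,1],
    [0,0,0,0,0,0,1],
  ],
)

```text
time_s: 4.5
eef_pos: [458.4, -215.2, 106.3]
tool_rot: [-0.495, -3.092, -0.008]
force: [0.4, 0.3, -0.2]
finger_gap: 85.5
gripper_force: 0.0
```

Run:
```python
from h import *
np.set_printoptions(precision=2,suppress=True)
for k in("side","top"):
    c=robot.capture(k); save(c,k+"1.png",(310,200,490,340) ,4)
print(robot.state())
```

```text
{'time_s': 4.6, 'joint_pos': array([-0.64,  0.06,  2.07,  0.  ,  1.01, -1.89]), 'qd': array([-0.  , -0.03, -0.05,  0.  , -0.01,  0.  ]), 'joint_torque': array([ -0.03, -26.4 , -23.97,  -0.  ,   0.05,   0.  ]), 'eef_pos': array([ 461.88, -217.8 ,  111.82]), 'tool_rot': array([-0.5, -3.1, -0. ]), 'force': array([ 0.61, -0.69,  0.94]), 'torque': array([-0.  , -0.03, -0.01]), 'gripper_force': 0.0, 'finger_gap': 85.36663912501403}
```

View pics/side1.png

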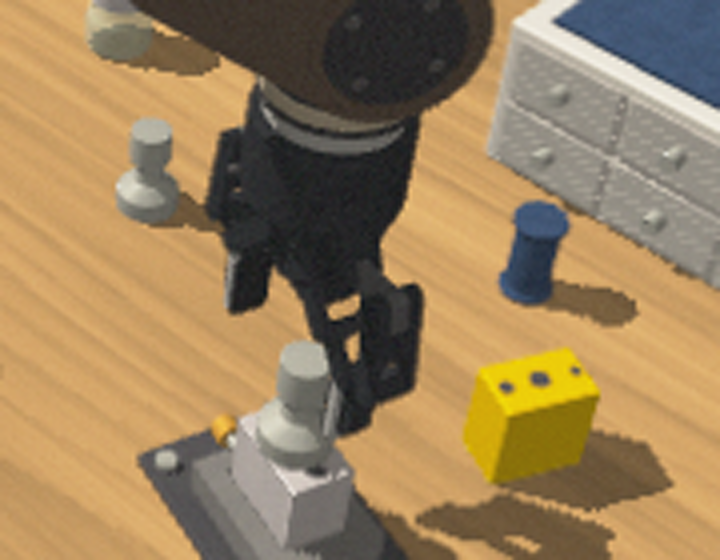

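Run:
```python
from h import *
c=robot.capture("side"); t=robot.state()["eef_pos"]; d=np.array([.3125,.95,0])
for z in(0,13): print((P(c,[t+d*42.5+[0,0,z],t-d*42.5+[0,0,z],t])-[310,200])*4)
print(t)
```

```text
[[255.52645407 320.21989341]
 [346.41851837 434.82621042]
 [299.59203516 375.76936866]]
[[257.91947156 301.79937715]
 [349.87123744 416.3446438 ]
 [299.59203516 375.76936866]]
[ 462.81983409 -218.51538932  113.24518928]
```

The side view shows the open fingers straddling the knob, with tips at crop (245,305) and (350,425). That matches the projection. I'll centre, go down and close.

Call:
move_arm(
  moves=[
    [-0.1,-0.45,-0.6,0,0,0,1],
    [0,0,-0.6,0,0,0,1],
    [0,0,0,0,0,0,0],
    [0,0,0,0,0,0,-0.4],
    [0,0,0,0,0,0,-0.6],
  ],
  newtons=40,
)

```text
time_s: 5.15
eef_pos: [460.7, -222.8, 99.6]
tool_rot: [0.497, 3.102, -0.0]
force: [-0.1, 0.1, 0.3]
finger_gap: 44.2
gripper_force: 0.0
```

Call:
move_arm(
  moves=[
    [0,0,0,0,0,0,-1],
    [0,0,0,0,0,0,-1],
    [0,0,0,0,0,0,-1],
    [0,0,0,0,0,0,-1],
    [0,0,0,0,0,0,-1],
  ],
)

```text
time_s: 5.65
eef_pos: [460.9, -222.8, 99.7]
tool_rot: [0.497, 3.101, -0.0]
force: [-0.0, 1.4, 2.9]
finger_gap: 24.9
gripper_force: 39.5
```

Call:
move_arm(
  moves=[
    [0,0,0.5,0,0,0,-1],
    [0,0,1.5,0,0,0,-1],
    [0,0,2,0,0,0,-1],
    [0,0,2,0,0,0,-1],
    [0,0,0,0,0,0,-1],
  ],
)

```text
time_s: 6.15
eef_pos: [461.8, -223.6, 161.7]
tool_rot: [0.496, 3.098, -0.004]
force: [-0.3, -0.8, -2.4]
finger_gap: 24.5
gripper_force: 39.5
```

Call:
move_arm(
  moves=[
    [0,1,0,0,0,0,-1],
    [0,2,0,0,0,0,-1],
    [0,3,0,0,0,0,-1],
    [0,4,0,0,0,0,-1],
    [0,4,0,0,0,0,-1],
  ],
)

```text
time_s: 6.65
eef_pos: [458.9, -80.5, 157.0]
tool_rot: [-0.498, -3.098, -0.002]
force: [0.5, 0.4, -2.4]
finger_gap: 24.6
gripper_force: 39.7
```

Call:
move_arm(
  moves=[
    [0,4,0,0,0,0,-1],
    [0,4,0,0,0,0,-1],
    [0,4,0,0,0,0,-1],
    [0,4,0,0,0,0,-1],
    [0,4,0,0,0,0,-1],
  ],
)

```text
time_s: 7.15
eef_pos: [458.5, 119.4, 157.1]
tool_rot: [-0.496, -3.098, 0.001]
force: [0.9, -1.0, -3.4]
finger_gap: 24.6
gripper_force: 39.7
```

Call:
move_arm(
  moves=[
    [0,3,0,0,0,0,-1],
    [0,2,0,0,0,0,-1],
    [0,1,0,0,0,0,-1],
    [0,0.5,0,0,0,0,-1],
    [0,0,0,0,0,0,-1],
  ],
)

```text
time_s: 7.65
eef_pos: [460.0, 182.3, 158.4]
tool_rot: [-0.496, -3.101, 0.001]
force: [0.6, -0.4, -2.6]
finger_gap: 24.4
gripper_force: 39.7
```

Call:
move_arm(
  moves=[
    [-0.6,0.9,-2.5,0,0,0,-1],
    [0,0,-3,0,0,0,-1],
    [0,0,-3,0,0,0,-1],
    [0,0,-2,0,0,0,-1],
    [0,0,0,0,0,0,-1],
  ],
)

```text
time_s: 8.15
eef_pos: [451.7, 189.6, 50.9]
tool_rot: [-0.498, -3.094, 0.005]
force: [-1.3, 0.3, -3.2]
finger_gap: 24.9
gripper_force: 39.8
```

Call:
move_arm(
  moves=[
    [0,0,-0.5,0,0,0,-1],
    [0,0,-0.3,0,0,0,-1],
    [0,0,0,0,0,0,-1],
    [0,0,0,0,0,0,-1],
  ],
)

```text
time_s: 8.55
eef_pos: [455.4, 191.4, 47.3]
tool_rot: [0.497, 3.1, 0.001]
force: [0.1, 0.1, -2.7]
finger_gap: 24.6
gripper_force: 39.9
```

Call:
move_arm(
  moves=[
    [0,0,-0.5,0,0,0,-1],
    [0,0,-0.4,0,0,0,-1],
    [0,0,-0.2,0,0,0,-1],
    [0,0,0,0,0,0,-1],
    [0,0,0,0,0,0,-1],
  ],
)

```text
time_s: 9.05
eef_pos: [454.5, 191.3, 35.2]
tool_rot: [-0.497, -3.102, 0.0]
force: [0.7, 0.4, -3.6]
finger_gap: 24.6
gripper_force: 39.9
```

Call:
move_arm(
  moves=[
    [0,0,-0.1,0,0,0,-1],
    [0,0,0,0,0,0,-1],
    [0,0,0,0,0,0,-1],
  ],
)

```text
time_s: 9.35
eef_pos: [454.8, 191.4, 34.7]
tool_rot: [0.497, 3.102, 0.0]
force: [-1.3, -0.6, 1.5]
finger_gap: 25.1
gripper_force: 40.2
```

Contact: the force went from -3 to +1.5 N at the expected height of 34.7. I'll release gently and rise.

Call:
move_arm(
  moves=[
    [0,0,0,0,0,0,-0.2],
    [0,0,0,0,0,0,0.2],
    [0,0,0,0,0,0,0.6],
    [0,0,0,0,0,0,1],
    [0,0,0,0,0,0,1],
  ],
)

```text
time_s: 9.85
eef_pos: [454.7, 191.3, 34.4]
tool_rot: [0.497, 3.102, 0.0]
force: [0.6, 0.3, -0.1]
finger_gap: 85.1
gripper_force: 0.0
```

Call:
move_arm(
  moves=[
    [0,0,0,0,0,0,1],
    [0,0,2,0,0,0,1],
    [0,0,4,0,0,0,1],
    [0,0,4,0,0,0,1],
    [0,0,3,0,0,0,1],
  ],
)

```text
time_s: 10.35
eef_pos: [455.3, 191.5, 166.9]
tool_rot: [0.497, 3.1, 0.001]
force: [0.8, -0.8, 0.9]
finger_gap: 85.5
gripper_force: 0.0
```

Call:
move_arm(
  moves=[
    [0,-2,0,0,0,0,1],
    [0,-4,0,0,0,0,1],
    [0,-4,0,0,0,0,1],
    [0,-4,0,0,0,0,1],
    [0,-4,0,0,0,0,1],
  ],
)

```text
time_s: 10.85
eef_pos: [454.3, 9.9, 164.4]
tool_rot: [0.496, 3.102, -0.0]
force: [0.4, -0.7, -0.9]
finger_gap: 85.6
gripper_force: 0.0
```

Call:
move_arm(
  moves=[
    [0,-4,0,0,0,0,1],
    [0,-4,0,0,0,0,1],
    [0,-4,0,0,0,0,1],
    [0,-2,0,0,0,0,1],
    [0,0,0,0,0,0,1],
  ],
)

```text
time_s: 11.35
eef_pos: [454.6, -131.0, 164.5]
tool_rot: [0.503, 3.101, -0.001]
force: [0.3, -0.7, -0.5]
finger_gap: 85.3
gripper_force: 0.0
```

Run:
```python
from h import *
np.set_printoptions(precision=2,suppress=True)
C={}
for k in("side","top"):
    c=C[k]=robot.capture(k)
    for q in("weight_centre","block_top","block_centre"): print(k,q,[(np.array(r["centre"]),r["score"]) for r in robot.place_of(k,q)])
a=C["side"]["color"][190:350,210:430,::-1];b=C["top"]["color"][190:350,190:450,::-1]
cv2.imwrite("pics/two.png",cv2.resize(np.hstack([a,b]),(800,int(160*800/480))))
st=robot.state();print(st["eef_pos"],st["time_s"],st["joint_pos"])
```

```text
side weight_centre [(array([453. , 186.7,  36.7]), 0.55)]
side block_top [(array([ 600.8, -277.8,   59.4]), 0.93), (array([ 457.8, -221.7,   67.7]), 0.75)]
side block_centre [(array([ 597.9, -280.3,   26. ]), 0.61), (array([ 458. , -226.9,   42.3]), 0.57)]
top weight_centre [(array([459.8, 188.4,  36.1]), 0.64)]
top block_top [(array([ 600.4, -277.1,   58.3]), 0.52)]
top block_centre [(array([ 597.7, -280.9,   33.6]), 0.67)]
[ 454.65 -127.74  164.29] 11.75 [-0.49 -0.1   2.12  0.    1.12 -1.74]
```

View pics/two.png

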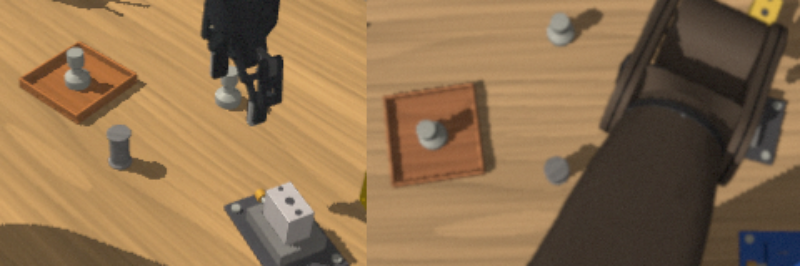

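Left half: the weight stands upright in the tray at side (75,70). The block is still seated, with its top bare at (290,200). Now over to the block.

Call:
move_arm(
  moves=[
    [0.5,-3.3,0,0,0,0,1],
    [0,-3.3,0,0,0,0,1],
    [0,-3.1,0,0,0,0,1],
    [0,0,-2,0,0,0,1],
    [0,0,-2,0,0,0,1],
  ],
)

```text
time_s: 12.25
eef_pos: [460.3, -226.7, 124.7]
tool_rot: [0.498, 3.1, -0.002]
force: [-0.1, 0.4, 0.4]
finger_gap: 84.8
gripper_force: 0.0
```

Call:
move_arm(
  moves=[
    [0,0,-2,0,0,0,1],
    [0,0,-1,0,0,0,1],
    [0,0,0,0,0,0,1],
    [0,0,0,0,0,0,1],
  ],
)

```text
time_s: 12.65
eef_pos: [460.1, -225.6, 94.9]
tool_rot: [0.496, 3.101, -0.001]
force: [-0.2, -0.4, -0.2]
finger_gap: 85.5
gripper_force: 0.0
```

Run:
```python
from h import *
c=robot.capture("side"); st=robot.state(); t=st["eef_pos"]; d=np.array([.3125,.95,0])
save(c,"pre.png",(340,260,440,360),6)
print(t,st["tool_rot"],st["force"],st["time_s"]); e=np.array([.95,-.3125,0])
print((P(c,[t+d*42.5+[0,0,13],t-d*42.5+[0,0,13],*[np.array([459.4,-225.1,70])+a*18*e+b*28*d for a,b in((1,1),(1,-1),(-1,-1),(-1,1))]])-[340,260])*6)
```

```text
[ 460.38376581 -225.93677578   95.42210905] [ 4.95977717e-01  3.10049410e+00 -1.47649162e-03] [ 0.18898994 -0.53080226 -0.47545687] 12.7
[[213.78903008 145.39236575]
 [351.06787751 319.26567562]
 [265.89772793 235.74374055]
 [354.33619413 348.76389877]
 [261.58640666 384.53840399]
 [175.56367837 268.57016305]]
```

View pics/pre.png

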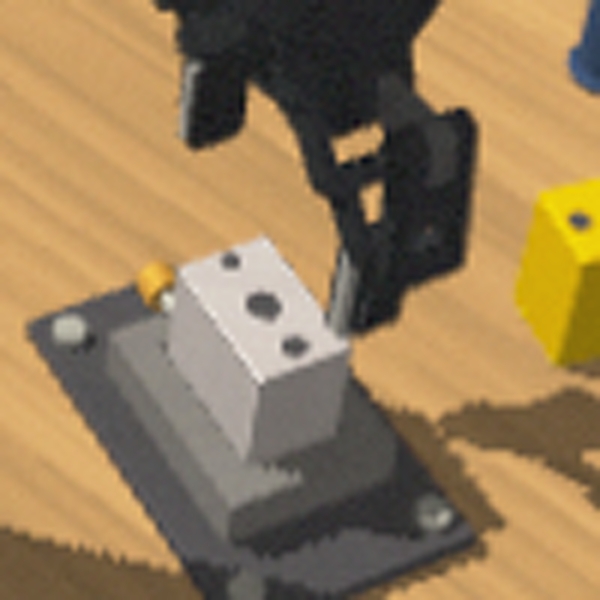

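The block top's corners at crop (266,238), (350,345), (258,385) and (178,265) match the fitted pose to within 1 px. I'll descend and grip.

Call:
move_arm(
  moves=[
    [-0.1,0.05,-2,0,0,0,1],
    [0,0,-2,0,0,0,1],
    [0,0,-1.5,0,0,0,1],
    [0,0,-0.7,0,0,0,1],
    [0,0,0,0,0,0,1],
  ],
  newtons=40,
)

```text
time_s: 13.2
eef_pos: [458.6, -225.1, 32.3]
tool_rot: [-0.497, -3.102, -0.0]
force: [-0.2, 0.1, -0.1]
finger_gap: 85.1
gripper_force: 0.0
```

Call:
move_arm(
  moves=[
    [0,0,0,0,0,0,0.5],
    [0,0,0,0,0,0,0.2],
    [0,0,0,0,0,0,-1],
    [0,0,0,0,0,0,-1],
    [0,0,0,0,0,0,-1],
  ],
)

```text
time_s: 13.7
eef_pos: [459.9, -224.4, 33.9]
tool_rot: [0.499, 3.099, 0.003]
force: [2.4, 4.8, 4.7]
finger_gap: 55.6
gripper_force: 45.7
```

Call:
move_arm(
  moves=[
    [0,0,0,0,0,0,-1],
    [0,0,0,0,0,0,-1],
    [0,0,0,0,0,0,-1],
    [0.02,0.05,0.08,-0.0285,0.0094,0,-1],
    [0.02,0.05,0.08,-0.0285,0.0094,0,-1],
  ],
  newtons=110,
)

```text
time_s: 14.2
eef_pos: [460.4, -223.3, 35.6]
tool_rot: [-0.501, -3.093, 0.089]
force: [0.8, 3.8, 4.0]
finger_gap: 54.7
gripper_force: 118.2
```

Call:
move_arm(
  moves=[
    [0.02,0.05,0.08,-0.0285,0.0094,0,-1],
    [0.02,0.05,0.08,-0.0285,0.0094,0,-1],
    [0,0,0,0,0,0,-1],
    [0,0,0,0,0,0,-1],
  ],
)

```text
time_s: 14.6
eef_pos: [460.9, -222.0, 37.1]
tool_rot: [-0.497, -3.08, 0.18]
force: [0.6, 8.3, 6.4]
finger_gap: 54.6
gripper_force: 118.7
```

```bash
cat > tilt.py <<'E'
from h import *
st=robot.state(); R=cv2.Rodrigues(np.array(st["tool_rot"],float))[0]
d=np.array([.3125,.95,0]); e=np.array([.95,-.3125,0]); z=-R[:,2]
p=np.array(st["eef_pos"])-[459.4,-225.1,0]
print("tilt y %.3f x %.3f rad; tcp bed %.1f %.1f %.1f"%(z@d,z@e,p@e,p@d,p[2]),"F",np.round(st["force"],1),"T",np.round(st["torque"],2),"gap",st["finger_gap"],st["gripper_force"],st["time_s"])
E
python3 tilt.py
```

```text
tilt y 0.116 x -0.002 rad; tcp bed 0.4 3.4 37.1 F [0.6 8.3 6.4] T [ 1.49 -0.31 -0.16] gap 54.57439054637694 118.71370553970337 14.6
```

Call:
move_arm(
  moves=[
    [0.01,0.03,0.1,-0.0285,0.0094,0,-1],
    [0,0,0,0,0,0,-1],
    [0,0,0,0,0,0,-1],
  ],
)

```text
time_s: 14.9
eef_pos: [461.0, -221.4, 37.7]
tool_rot: [-0.497, -3.073, 0.225]
force: [1.2, 7.5, 4.4]
finger_gap: 54.4
gripper_force: 118.6
```

```bash
python3 tilt.py
python3 - <<'E'
from h import *
c=robot.capture("side"); save(c,"t1.png",(340,260,440,360),6)
d=np.array([.3125,.95,0]); e=np.array([.95,-.3125,0]);o=np.array([459.4,-225.1,0]);k=np.array([0,0,1.])
def pts(th,y0,z0,sgn):  # tilt toward +y by th about bottom edge at y=y0,z=z0
    out=[]
    for x,y,h in((-18,-28,58),(18,-28,58),(-18,28,58),(-18,-28,20),(-18,28,20)):
        ry,rz=y-sgn*28,h; Y=y0+ry*np.cos(th)+rz*np.sin(th); Z=z0-ry*np.sin(th)+rz*np.cos(th)
        out.append(o+x*e+Y*d+Z*k)
    return (P(c,out)-[340,260])*6
print(np.round(pts(0,28,12,1)),np.round(pts(.14,27.5,12,1)))
E
```

```text
tilt y 0.145 x -0.002 rad; tcp bed 0.4 4.0 37.7 F [1.2 7.5 4.4] T [ 1.8  -0.58 -0.19] gap 54.43601002337949 118.58169078826904 14.9
[[262. 385.]
 [354. 349.]
 [176. 269.]
 [249. 458.]
 [166. 342.]] [[251. 353.]
 [344. 317.]
 [164. 255.]
 [247. 437.]
 [163. 338.]]
```

View pics/t1.png

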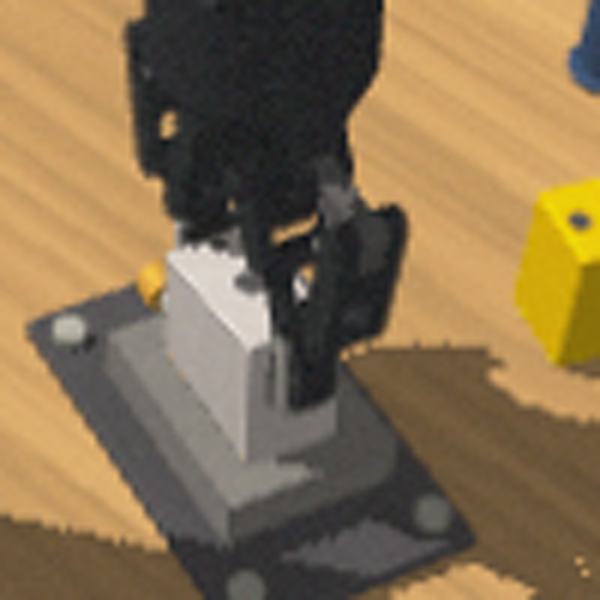

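The near top corner is now at crop (247,350). Prediction was (251,353) tipped and (262,385) level, so the block did tip to about 0.14 rad. Now the other way.

Call:
move_arm(
  moves=[
    [-0.014,-0.043,0.08,0.0238,-0.0078,0,-1],
    [-0.014,-0.045,0.08,0.0238,-0.0078,0,-1],
    [-0.015,-0.048,0.08,0.0238,-0.0078,0,-1],
    [-0.016,-0.05,0.08,0.0238,-0.0078,0,-1],
    [-0.017,-0.052,0.075,0.0238,-0.0078,0,-1],
  ],
)

```text
time_s: 15.45
eef_pos: [459.4, -223.8, 39.1]
tool_rot: [-0.499, -3.101, 0.033]
force: [7.8, 3.4, -12.2]
finger_gap: 54.7
gripper_force: 117.8
```

Call:
move_arm(
  moves=[
    [-0.017,-0.052,0.07,0.0238,-0.0078,0,-1],
    [-0.018,-0.054,0.07,0.0238,-0.0078,0,-1],
    [-0.018,-0.056,0.07,0.0238,-0.0078,0,-1],
    [0,0,0,0,0,0,-1],
    [0,0,0,0,0,0,-1],
  ],
)

```text
time_s: 15.95
eef_pos: [458.7, -225.5, 40.5]
tool_rot: [0.499, 3.09, 0.083]
force: [8.0, 2.5, -13.9]
finger_gap: 54.7
gripper_force: 119.0
```

```bash
python3 tilt.py
```

```text
tilt y -0.054 x -0.002 rad; tcp bed -0.6 -0.6 40.5 F [  8.    2.5 -13.9] T [ 0.42 -1.68 -0.05] gap 54.66712880939809 119.04035210609436 15.95
```

Call:
move_arm(
  moves=[
    [-0.018,-0.056,0.08,0.0238,-0.0078,0,-1],
    [-0.018,-0.056,0.08,0.0238,-0.0078,0,-1],
    [-0.018,-0.056,0.08,0.0238,-0.0078,0,-1],
    [0,0,0,0,0,0,-1],
    [0,0,0,0,0,0,-1],
  ],
)

```text
time_s: 16.45
eef_pos: [457.9, -227.1, 42.2]
tool_rot: [0.497, 3.073, 0.197]
force: [9.6, 2.1, -18.4]
finger_gap: 54.8
gripper_force: 120.0
```

```bash
python3 tilt.py
python3 - <<'E'
from h import *
c=robot.capture("side"); save(c,"t2.png",(340,260,440,360),6)
d=np.array([.3125,.95,0]); e=np.array([.95,-.3125,0]);o=np.array([459.4,-225.1,0]);k=np.array([0,0,1.])
for th,z0 in((-.12,16),(-.12,19),(-.06,18)):
    out=[]
    for x,y,h in((-18,-28,58),(18,-28,58),(-18,28,58)):
        ry,rz=y+28,h; Y=-28+ry*np.cos(th)+rz*np.sin(th); Z=z0-ry*np.sin(th)+rz*np.cos(th)
        out.append(o+x*e+Y*d+Z*k)
    print(th,z0,np.round((P(c,out)-[340,260])*6).tolist())
E
```

```text
tilt y -0.128 x -0.002 rad; tcp bed -0.8 -2.4 42.2 F [  9.6   2.1 -18.4] T [-0.08 -1.73 -0.25] gap 54.77038863387728 119.9867570400238 16.45
-0.12 16 [[274.0, 392.0], [367.0, 356.0], [189.0, 263.0]]
-0.12 19 [[275.0, 386.0], [368.0, 350.0], [190.0, 257.0]]
-0.06 18 [[269.0, 380.0], [362.0, 344.0], [183.0, 257.0]]
```

View pics/t2.png

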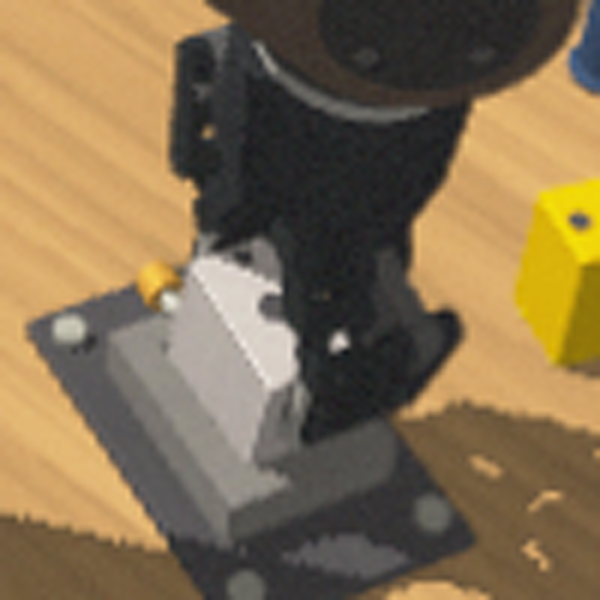

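The near corners at (268,388) and (190,258) fit a tip of about -0.12 rad the other way. Now I'll level while raising, then lift clear.

Call:
move_arm(
  moves=[
    [0.015,0.05,0.12,-0.03,0.01,0,-1],
    [0.015,0.05,0.12,-0.03,0.01,0,-1],
    [0.015,0.05,0.12,-0.03,0.01,0,-1],
    [0.015,0.05,0.12,-0.03,0.01,0,-1],
    [0,0,0.1,0,0,0,-1],
  ],
)

```text
time_s: 17.0
eef_pos: [458.5, -225.0, 47.2]
tool_rot: [0.497, 3.1, -0.0]
force: [9.8, -1.1, -23.0]
finger_gap: 54.6
gripper_force: 120.7
```

Call:
move_arm(
  moves=[
    [0,0,0.2,0,0,0,-1],
    [0,0,0.3,0,0,0,-1],
    [0,0,0.3,0,0,0,-1],
    [0,0,0.3,0,0,0,-1],
    [0,0,0,0,0,0,-1],
  ],
)

```text
time_s: 17.5
eef_pos: [458.6, -227.1, 62.7]
tool_rot: [0.497, 3.102, -0.003]
force: [0.2, 0.1, -2.7]
finger_gap: 54.4
gripper_force: 123.0
```

```bash
python3 tilt.py
```

```text
tilt y 0.002 x -0.001 rad; tcp bed -0.1 -2.1 62.7 F [ 0.2  0.1 -2.7] T [-0.02  0.02  0.04] gap 54.38980145637097 123.01270723342896 17.5
```

Call:
move_arm(
  moves=[
    [0,0,0.4,0,0,0,-1],
    [0,0,0.4,0,0,0,-1],
    [0,0.1,0.4,0,0,0,-1],
    [0,0,0,0,0,0,-1],
    [0,0,0,0,0,0,-1],
  ],
  newtons=80,
)

```text
time_s: 18.0
eef_pos: [458.4, -225.6, 74.0]
tool_rot: [-0.497, -3.101, 0.002]
force: [-0.2, 0.3, -2.8]
finger_gap: 55.0
gripper_force: 123.0
```

```bash
python3 tilt.py
python3 - <<'E'
from h import *
np.set_printoptions(precision=1,suppress=True)
C={k:robot.capture(k) for k in("side","top")}
for k in C:
  for q in("weight_centre","block_centre","block_top"): print(k,q,[np.array(r["centre"]) for r in robot.place_of(k,q)])
save(C["side"],"end.png",(200,190,460,370),3)
E
```

```text
tilt y 0.001 x 0.001 rad; tcp bed -0.8 -0.8 74.0 F [-0.2  0.3 -2.8] T [ 0.01 -0.05 -0.  ] gap 54.96237279755089 123.01418781280518 18.0
side weight_centre [array([454.6, 186.8,  37.2])]
side block_centre [array([ 455.3, -226.5,   83.5]), array([ 599.1, -278.7,   27.2])]
side block_top [array([ 458.1, -224.7,  108.7]), array([ 597. , -278.3,   57.6])]
top weight_centre [array([458. , 188.5,  35.2])]
top block_centre [array([ 597.9, -280.9,   30.5])]
top block_top [array([ 599.1, -277.8,   56.5]), array([ 550.1, -422.8,    2.3])]
```

View pics/end.png

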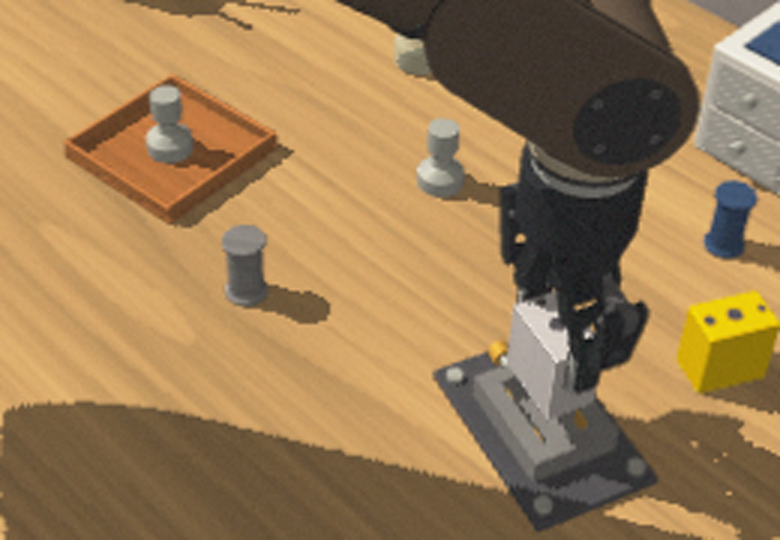

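The block is held level at crop (545,350), about 25 mm above the rim with its pocket visible below. The weight stands upright in the tray at (168,125).

```bash
python3 -c "
from workcell import robot; print(robot.hand_in())"
```

```text
the job is handed in; nothing more can be done
None
```

The job is handed in (no verdict was returned): the weight stands in the tray, the block was rocked free both ways and is held level about 25 mm above the collar's rim, and no other object was knowingly touched.

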